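Clear the build plate into the sorting trays

ROBOT

A 7-joint arm with a two-finger parallel gripper is mounted at the origin on the work surface. World frame = base frame: x ahead of the robot, y to its left, z up, the work surface at z = 0. Lengths are in m, angles in rad, forces in N, time in s.
With the tool pointing down it reaches from about 0.4 to 0.925 m from the base axis. Payload 4.1 kg.
Tool frame: the origin (TCP) lies at the very end of the fingers, on their centre line; the grasp point (between the pads) lies 19 mm behind it; z points along the fingers, y is the line along which they close (so a half turn about z gives the same grasp; the last joint's range is limited). The gripper opens to 85 mm and grips with 20 to 120 N. Pads are 22 mm wide; open, the fingers measure 114 mm over their backs; the gripper's body (76 mm by 85 mm) begins 54 mm behind the grasp point. The pads swing forward as they close: fully open they stand 13 mm farther back than shut.
Start: joints at [1.096, 0.398, 0.045, 1.537, -0.019, 1.207, -0.051], TCP at [0.239, -0.605, 0.231] pointing down, gripper open.
Joint ranges: [-2.82, 2.82], [-0.49, 2.23], [-1.37, 1.46], [0, 2.46], [-1.36, 4.5], [0.23, 2], [-2.94, 2.94]. Speed limits (rad/s): [2.57, 2.57, 3.14, 3.14, 3.14, 3.14, 3.14].

INTERFACE

Orientations are given as a unit quaternion [w, x, y, z].
In Python, from rig import ctrl gives the robot as it stands.
- The arm moves only by the tool move_arm, never from a script. Its arguments are lists of equal length, an entry for each row: "jaw": the finger opening in mm, from 0 to 85.4; "translation": the shift along the tool's x, y, z in mm, a list of three; "rot": the turn, a rotation vector about the tool's x, y, z in rad, a list of three. In form: {"jaw": [jaw, ...], "translation": [[dx, dy, dz], ...], "rot": [[rx, ry, rz], ...]}. A call has exactly 8 rows; each row is the pose to reach, as a shift and turn from the pose commanded when the call began, along the tool's axes at that moment; what a row does not reach only later rows make up. A row lasts 1/10 s, in which the tool goes at most 50 mm and 8.59 degrees, less where a joint would pass 70% of its speed; a pose out of reach is approached as far as the arm can. A call with a gripper value outside its range is refused whole. The fingers move at their own pace and stop on an object; the grip force is fixed at half the most. Time passes only in rows, so rows that repeat a pose let the fingers close, or fill a call up. It gives the time, the measured TCP pose, the force, the opening and the grip force at its end, in the units of the state.
- ctrl.read_state(): the state, without advancing time (a new reading comes with each control period).
- ctrl.read_camera(name): name is "scene" or "side" or "wrist"; returns (picture, depth): 384x512x3 uint8, red, green, blue; 384x512 float32, m along the optical axis (not along the pixel's ray), 0 where there is no reading.
- ctrl.camera_info(name): a dict with "vfov" (degrees; the focal length in pixels is half the picture's height over the tangent of half this angle, whatever the lens; pixels are square), "cx", "cy" (the principal point, pixels), "rvec" (rotation vector, rad) and "tvec" (3), from world to camera coordinates, as OpenCV has them; the wrist camera has in their place "tool_from_camera" (4x4, takes a point from camera to tool coordinates, whose origin is the TCP and whose axes are the flange's). Camera axes: x right, y down, z forward; pixel columns grow to the right and rows downward; lengths in m; the calibration is good to about 2 mm. The wrist camera is an equidistant fisheye: a pixel r from the principal point sees the ray r / f radians off the axis. A picture is of the moment at which its call begins: read the wrist's pose just before it. camera_info takes no time and is no camera call.
- ctrl.finish_job(): hands the job in; it is judged then, once.
Trained networks look in the newest picture that a camera, given by its name, has taken for a name from the list of things; names that differ only in an ending like _2 or _b are one class to them, and where a whole thing is asked for, a point or a joint stands for the part that bears it (a point fixed in the world has none). Each returns a list of dicts, best first, with "conf" (0 to 1); they miss things now and then, are a little off and sometimes report something else, mostly with a low value. They report only what shows in the picture. A call takes as long as a camera call. They do not tell look-alikes from the thing itself.
- ctrl.cut_out(camera, name): "mask" (384x512 bool, what is visible of it) and "centre" ([column, row] in pixels, amid what is visible of it).
The state is a dict: "clock": time; "joint_positions": joint angles; "qd": joint speeds; "effort": joint torques, N m; "tcp_pos": TCP position; "ee_rot": TCP orientation; "force": force on the tool from outside, world axes, zero at the start; "torque": the same for the moment, N m; "opening": finger opening in m; "grasp_force": force on a finger pad.
Only numpy, scipy, OpenCV 4.12 (cv2) and the standard library are available. Lean on these libraries where they do the work, as an engineer would, in place of code of your own. Each camera call takes 0.05 s, during which the arm holds its last target. There are 200 camera calls.

TASK

Sort the five finished prints from the dark build plate into the grey three-cell trays: each goes into the tray that already holds its kind (gears, sleeves, or the lug), upright as it stands now, flat on the floor of an empty cell, one print to a cell. Leave the square banded purge tower standing where it is on the plate.

Things in the scene. Friction and masses are not known exactly. Their poses are not given: they have to be found in the camera images.
- gear_a: white printed gear: toothed disc 42 mm across the teeth and 12 mm thick, lying flat, with a round hub 22 mm in diameter rising from it to 40 mm above the underside (grip the hub). Stands on the dark build plate, whose top is 4 mm above the table. Origin: centre of the underside; z up. The two gears are alike and may take either empty cell of the gear tray
- gear_b: second white printed gear: toothed disc 42 mm across the teeth and 12 mm thick, lying flat, with a round hub 22 mm in diameter rising from it to 40 mm above the underside (grip the hub). Stands on the dark build plate, whose top is 4 mm above the table. Origin: centre of the underside; z up. The two gears are alike and may take either empty cell of the gear tray
- sleeve_a: white printed sleeve: plain round tube standing on end, 36 mm outer diameter, 28 mm bore, 40 mm tall. Stands on the build plate (top 4 mm above the table). Origin: centre of the underside; z up along the tube. The two sleeves are alike and may take either empty cell of the sleeve tray
- sleeve_b: second white printed sleeve: plain round tube standing on end, 36 mm outer diameter, 28 mm bore, 40 mm tall. Stands on the build plate (top 4 mm above the table). Origin: centre of the underside; z up along the tube. The two sleeves are alike and may take either empty cell of the sleeve tray
- lug: white printed mounting lug: rectangular base 34 mm (its x) by 40 mm (its y) by 8 mm thick, with one upright tab in the middle, 10 mm thick along x, 32 mm wide along y, round-topped to the eye and with a small cross hole, rising to 40 mm above the underside (grip the tab across its thickness, along x). Stands on the build plate (top 4 mm above the table). Origin: centre of the underside; z up
- tower: white and grey banded square purge tower, 22 by 22 mm and 44 mm tall on a 30 mm square foot 2 mm thick; loose, stands on the build plate among the prints and is to be left there. Origin: centre of the underside; z up. (A black tool caddy beside the trays, 22 mm high, is not used)
- gear_tray: grey fixed tray, 186 mm (x) by 64 mm (y), three square cells in a row at x = -61, 0, +61 mm in its frame, 58 mm wide inside; floor 3 mm thick, walls and dividers 3 mm thick, tops 15 mm above the table; -x end nearer the robot. Origin: centre of underside. Its middle cell already holds a gear (fixed, white like the loose ones, top 43 mm above the table); the two end cells are empty
- sleeve_tray: grey fixed tray, 186 mm (x) by 64 mm (y), three square cells in a row at x = -61, 0, +61 mm in its frame, 58 mm wide inside; floor 3 mm thick, walls and dividers 3 mm thick, tops 15 mm above the table; -x end nearer the robot. Origin: centre of underside. Its far cell (+x) already holds a sleeve (fixed, white like the loose ones, top 43 mm above the table); the near and middle cells are empty
- lug_tray: grey fixed tray, 186 mm (x) by 64 mm (y), three square cells in a row at x = -61, 0, +61 mm in its frame, 58 mm wide inside; floor 3 mm thick, walls and dividers 3 mm thick, tops 15 mm above the table; -x end nearer the robot. Origin: centre of underside. Its near (-x) and middle cells already hold lugs (fixed, white like the loose ones, top 43 mm above the table); only the far cell (+x) is empty
Things that resemble listed ones, but are neither listed nor needed, are in the scene too. What is shaped like the gear_b but turquoise or yellow is not meant.

How it is judged:
At the end, for the whole second after the job is handed in: Both gears are in the gear tray, both sleeves in the sleeve tray and the lug in the lug tray, each upright (within 0.1 rad) with its underside on a cell's floor (within 4 mm), released and at rest; the purge tower stands upright within 15 mm of where it stood (x of gear_a in the frame of gear_tray between -0.09 and 0.09 m and y of gear_a in the frame of gear_tray between -0.03 and 0.03 m and z of each of gear_a, gear_b in the frame of gear_tray below 0.007 m and angle between each of gear_a, gear_b, sleeve_a, sleeve_b, lug, tower's own z axis and vertical below 0.1 rad and linear speed of each of gear_a, gear_b, sleeve_a, sleeve_b, lug below 0.01 m/s and angular speed of each of gear_a, gear_b, sleeve_a, sleeve_b, lug below 0.1 rad/s and x of gear_b in the frame of gear_tray between -0.09 and 0.09 m and y of gear_b in the frame of gear_tray between -0.03 and 0.03 m and x of sleeve_a in the frame of sleeve_tray between -0.09 and 0.09 m and y of sleeve_a in the frame of sleeve_tray between -0.03 and 0.03 m and z of each of sleeve_a, sleeve_b in the frame of sleeve_tray below 0.007 m and x of sleeve_b in the frame of sleeve_tray between -0.09 and 0.09 m and y of sleeve_b in the frame of sleeve_tray between -0.03 and 0.03 m and x of lug in the frame of lug_tray between -0.09 and 0.09 m and y of lug in the frame of lug_tray between -0.03 and 0.03 m and z of lug in the frame of lug_tray below 0.007 m and distance of tower from where it was at the start of the episode below 0.015 m); the robot touches nothing.
It fails at once if the purge tower is knocked over or shifted by more than 15 mm (distance of tower from where it was at the start of the episode above 0.015 m or angle between tower's own z axis and vertical above 0.3 rad).
It also fails if it takes over 122 s, if anything falls off the work surface, if the arm or the gripper's body presses on something with over 40 N, if the wrist force passes 120 N, or if a joint passes its speed limit or range.

## Working session

There is one attempt and no reset: what is moved stays moved. The work goes in short steps, Python scripts to look and compute and a tool call to move; the robot and the scene stay as the last step left them, time stands still between calls to the robot, and variables do not carry over. Pictures are saved under pics/ and viewed, at most 14 in all, crops included, and the job is handed in when it is done.

Besides the shell and the picture viewer there is one more tool, called after "Request:" by a JSON object that holds its "api" and its "payload". move_arm: Moves the arm, as the interface text tells. Its arguments: {"type":"object","properties":{"jaw":{"type":"array"},"translation":{"type":"array"},"rot":{"type":"array"}},"required":["jaw","translation","rot"]}

```bash
ls; mkdir -p pics; python3 - <<'E'
from rig import ctrl
import cv2,numpy as np
s=ctrl.read_state();print({k:np.round(v,3).tolist() for k,v in s.items()})
for n in("scene","side"):
    p,d=ctrl.read_camera(n);cv2.imwrite(f"pics/{n}0.png",p[:,:,::-1]);np.savez(f"{n}0.npz",p=p,d=d);print(n,ctrl.camera_info(n))
print(ctrl.camera_info("wrist"))
E
```

```text
pics
{'clock': 0.0, 'joint_positions': [1.096, 0.399, 0.045, 1.538, -0.019, 1.207, -0.051], 'qd': [-0.001, -0.0, -0.001, 0.002, 0.0, 0.001, -0.003], 'effort': [0.001, -47.512, 1.365, -25.422, 0.012, 0.009, -0.0], 'tcp_pos': [0.238, -0.604, 0.23], 'ee_rot': [-0.001, 0.982, 0.187, -0.0], 'force': [0.606, 0.581, -0.473], 'torque': [-0.022, -0.059, 0.011], 'grasp_force': 0.0, 'opening': 0.085}
scene {'vfov': 44.77601356530899, 'cx': 253.0026311271285, 'cy': 188.50291388351437, 'rvec': array([ 0.91084139,  2.3808988 , -1.23311994]), 'tvec': array([ 0.45496057, -0.1889803 ,  1.62788301])}
side {'vfov': 49.95760333539464, 'cx': 260.4366537104522, 'cy': 191.37650514371538, 'rvec': array([ 0.5439993 , -2.59742355,  1.33174355]), 'tvec': array([0.54428211, 0.20340497, 0.72349051])}
{'vfov': 65.70646984690485, 'cx': 250.9252288122029, 'cy': 191.30443195749714, 'tool_from_camera': array([[ 5.23999589e-04, -9.62833241e-01, -2.70096049e-01,
         6.83811687e-02],
       [ 9.99999488e-01,  7.38295041e-04, -6.91811994e-04,
         2.73750370e-06],
       [ 8.65510158e-04, -2.70095548e-01,  9.62833135e-01,
        -1.42249746e-01],
       [ 0.00000000e+00,  0.00000000e+00,  0.00000000e+00,
         1.00000000e+00]])}
```

View pics/scene0.png

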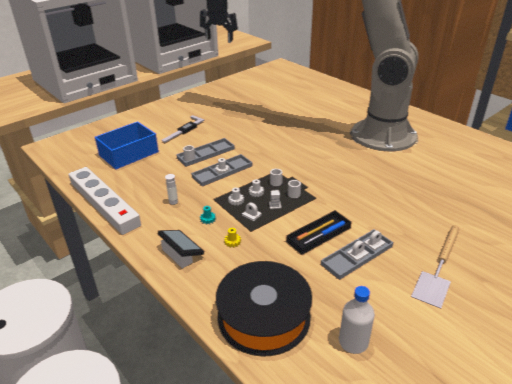

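View pics/side0.png

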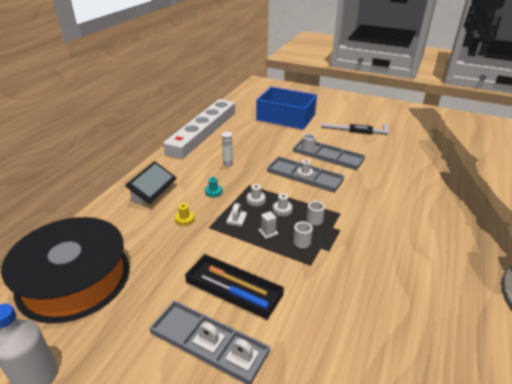

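The plate holds gears at about (236,196) and (256,187) in the scene view, sleeves at (276,177) and (294,188), the lug at (251,212) and the banded tower at (275,199). The sleeve tray is at (206,152), the gear tray at (222,169) and the lug tray at (358,253). The turquoise (207,214) and yellow (232,237) gears are look-alikes and don't count.

```bash
cat > h.py <<'E'
import numpy as np,cv2
from scipy.spatial.transform import Rotation as R
from rig import ctrl
def rays_pts(name,d,state=None):
    i=ctrl.camera_info(name);f=192/np.tan(np.radians(i["vfov"])/2)
    v,u=np.mgrid[0:384,0:512].astype(float)
    x=(u-i["cx"])/f;y=(v-i["cy"])/f
    if name=="wrist":
        r=np.hypot(x,y)+1e-9;k=np.tan(r)/r
        c=np.dstack([x*k*d,y*k*d,d])
        T=i["tool_from_camera"];q=np.array(state["ee_rot"])
        t=c@T[:3,:3].T+T[:3,3]
        return t@R.from_quat(q[[1,2,3,0]]).as_matrix().T+state["tcp_pos"]
    c=np.dstack([x*d,y*d,d])
    M=cv2.Rodrigues(i["rvec"])[0]
    return (c-i["tvec"])@M
def ortho(clouds,x0,x1,y0,y1,res):
    H,W=int((x1-x0)/res),int((y1-y0)/res);im=np.zeros((H,W,3),np.uint8);zm=np.full((H,W),-1.)
    for P,p,d in clouds:
        m=d>0;q=P[m];c=p[m];a=((x1-q[:,0])/res).astype(int);b=((y1-q[:,1])/res).astype(int)
        ok=(a>=0)&(a<H)&(b>=0)&(b<W)&(q[:,2]<.1)
        o=np.where(ok)[0];o=o[np.argsort(q[o,2])]
        for k in o:
            if q[k,2]>zm[a[k],b[k]]: zm[a[k],b[k]]=q[k,2];im[a[k],b[k]]=c[k]
    return im,zm
E
python3 - <<'E'
from h import *
for n in("scene","side"):
    z=np.load(n+"0.npz");P=rays_pts(n,z["d"])
    print(n,"depth0 frac",(z["d"]==0).mean())
    for nm in("gear_a","sleeve_a","lug","tower","gear_tray","sleeve_tray","lug_tray"):
        for r in ctrl.cut_out(n,nm):
            m=r["mask"]&(z["d"]>0);q=P[m]
            if m.sum()<5: continue
            t=q[q[:,2]>np.percentile(q[:,2],70)]
            print(nm,round(r["conf"],2),np.round(r["centre"]),m.sum(),"med",np.round(np.median(q,0),3),"zmax",np.round(np.percentile(q[:,2],95),3),"ext",np.round(np.percentile(q,2,axis=0)[:2],3),np.round(np.percentile(q,98,axis=0)[:2],3))
E
```

```text
scene depth0 frac 0.005971272786458333
gear_a 0.74 [210. 216.] 159 med [ 0.737 -0.033  0.014] zmax 0.04 ext [ 0.716 -0.052] [ 0.751 -0.021]
gear_a 0.63 [235. 197.] 177 med [ 0.632 -0.043  0.016] zmax 0.043 ext [ 0.611 -0.074] [ 0.645 -0.031]
gear_a 0.63 [234. 238.] 226 med [0.746 0.082 0.012] zmax 0.04 ext [0.724 0.062] [0.761 0.095]
gear_a 0.47 [254. 189.] 160 med [ 0.563 -0.034  0.017] zmax 0.043 ext [ 0.542 -0.054] [ 0.578 -0.021]
sleeve_a 0.78 [294. 189.] 176 med [0.491 0.048 0.03 ] zmax 0.043 ext [0.468 0.026] [0.503 0.058]
sleeve_a 0.46 [280. 178.] 188 med [ 0.487 -0.028  0.028] zmax 0.043 ext [ 0.466 -0.053] [ 0.5  -0.02]
sleeve_a 0.43 [252. 212.] 219 med [0.641 0.035 0.014] zmax 0.042 ext [0.617 0.012] [0.655 0.051]
lug 0.72 [204. 152.] 799 med [ 0.538 -0.32   0.007] zmax 0.036 ext [ 0.439 -0.36 ] [ 0.623 -0.283]
lug 0.47 [252. 212.] 228 med [0.641 0.035 0.014] zmax 0.042 ext [0.617 0.011] [0.655 0.051]
lug 0.32 [292. 188.] 206 med [0.491 0.047 0.029] zmax 0.043 ext [0.468 0.024] [0.502 0.058]
tower 0.61 [278. 196.] 168 med [0.564 0.045 0.028] zmax 0.048 ext [0.548 0.026] [0.
[... 963 characters left out ...]
eeve_a 0.31 [212. 340.] 4787 med [0.537 0.323 0.01 ] zmax 0.037 ext [0.454 0.282] [0.636 0.354]
lug 0.53 [236. 217.] 279 med [0.633 0.039 0.014] zmax 0.043 ext [0.619 0.01 ] [0.652 0.05 ]
tower 0.56 [266. 224.] 343 med [0.556 0.045 0.029] zmax 0.05 ext [0.544 0.026] [0.58  0.054]
gear_tray 0.82 [306. 177.] 1422 med [ 0.551 -0.198  0.009] zmax 0.025 ext [ 0.466 -0.239] [ 0.647 -0.163]
sleeve_tray 0.92 [328. 149.] 1207 med [ 0.533 -0.321  0.009] zmax 0.038 ext [ 0.439 -0.358] [ 0.621 -0.283]
sleeve_tray 0.45 [304. 176.] 1498 med [ 0.551 -0.197  0.008] zmax 0.027 ext [ 0.465 -0.241] [ 0.647 -0.162]
lug_tray 0.95 [213. 338.] 4844 med [0.537 0.322 0.01 ] zmax 0.037 ext [0.454 0.282] [0.636 0.354]
```

Request:
{"api": "move_arm", "payload": {"jaw": [85,85,85,85,85,85,85,85], "translation": [[38,-31,-2],[77,-62,-4],[116,-93,-6],[154,-124,-8],[193,-155,-9],[231,-187,-10],[255,-206,-10],[270,-218,-10]], "rot": [[0,0,0.05],[0,0,0.1],[0,0,0.15],[0,0,0.2],[0,0,0.25],[0,0,0.3],[0,0,0.35],[0,0,0.376]]}}

```text
clock: 1.6
tcp_pos: [0.4115, -0.2995, 0.2417]
ee_rot: [-0.0, 1.0, 0.002, 0.001]
force: [-0.4, -0.6, -0.2]
opening: 0.0851
grasp_force: 0.0
```

```bash
python3 - <<'E'
from h import *
s=ctrl.read_state();p,d=ctrl.read_camera("wrist");np.savez("w0.npz",p=p,d=d,q=s["ee_rot"],t=s["tcp_pos"]);cv2.imwrite("pics/w0.png",p[:,:,::-1])
E
```

Request:
{"api": "move_arm", "payload": {"jaw": [85,85,85,85,85,85,85,85], "translation": [[22,-40,0],[44,-80,0],[66,-120,0],[88,-160,0],[110,-200,0],[132,-240,0],[155,-280,0],[168,-300,0]], "rot": [[0,0,0],[0,0,0],[0,0,0],[0,0,0],[0,0,0],[0,0,0],[0,0,0],[0,0,0]]}}

```text
clock: 2.45
tcp_pos: [0.5792, 0.0014, 0.2415]
ee_rot: [-0.001, 1.0, 0.002, 0.001]
force: [-0.8, -0.1, -0.4]
opening: 0.0851
grasp_force: 0.0
```

```bash
python3 - <<'E'
from h import *
s=ctrl.read_state();print(np.round(s["tcp_pos"],4),np.round(s["ee_rot"],4),np.round(s["joint_positions"],2))
s=ctrl.read_state();p,d=ctrl.read_camera("wrist");np.savez("w1.npz",p=p,d=d,q=s["ee_rot"],t=s["tcp_pos"])
P=rays_pts("wrist",d,s)
cl=[(P,p,d)]
z=np.load("w0.npz");cl.append((rays_pts("wrist",z["d"],dict(ee_rot=z["q"],tcp_pos=z["t"])),z["p"],z["d"]))
im,zm=ortho(cl,.4,.7,-.4,.4,.001)
b=im[:,:,::-1].copy()
np.save("zm.npy",zm)
cv2.imwrite("pics/o1.png",np.vstack([b]+[cv2.applyColorMap(np.clip(zm*5000,0,255).astype(np.uint8),cv2.COLORMAP_JET)]))
E
```

```text
[0.5792 0.0014 0.2415] [-1.1e-03  1.0e+00  2.4e-03  6.0e-04] [ 0.2   0.28 -0.34  1.69  0.1   1.19 -1.73]
```

View pics/o1.png

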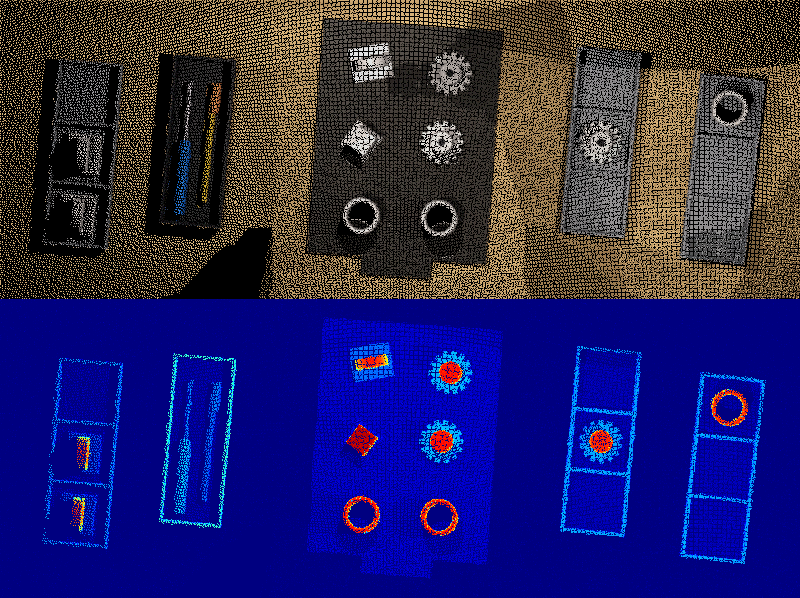

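The top-down map (1 mm/px, row = 0.7−x, column = 0.4−y) shows:
- **Lug:** (371,62)
- **Gears:** (450,72) and (441,142)
- **Tower:** (361,140)
- **Sleeves:** (361,215) and (439,217)
- **Trays:** lug tray at left with its far cell empty, gear tray at column 600 with both end cells empty, sleeve tray at column 725 with near and middle cells empty

The white gears on the plate match the description; the turquoise and yellow ones are off the plate. Next I'll measure exact positions.

```bash
python3 - <<'E'
from h import *
zm=np.load("zm.npy")
pl=np.median(zm[200:240,395:405][zm[200:240,395:405]>-1]);print("plate z",pl,"table",np.median(zm[20:280,530:550][zm[20:280,530:550]>-1]))
def W(c):return np.round([.7-(c[1]+.5)*.001,.4-(c[0]+.5)*.001],4)
def fit(name,c,r,lo,hi):
    m=np.zeros(zm.shape,np.uint8);cv2.circle(m,c,r,1,-1)
    v,u=np.where((m>0)&(zm>lo)&(zm<hi));pts=np.c_[u,v].astype(np.float32)
    (cc,wh,a)=cv2.minAreaRect(pts);ce,rad=cv2.minEnclosingCircle(pts)
    b=cv2.boxPoints((cc,wh,a));e=[b[1]-b[0],b[2]-b[1]];l=max(e,key=np.linalg.norm)
    yaw=np.degrees(np.arctan2(-l[0],-l[1]))  # world dir: x=-row,y=-col
    print(name,"rect",W(cc),np.round(wh,1),"longyaw",round((yaw+90)%180-90,1),"circ",W(ce),round(rad,1),"z",np.round(np.median(zm[v,u]),4),len(u))
for n,c in dict(lug=(371,62),g1=(450,72),g2=(441,142),tower=(361,140),s1=(361,215),s2=(439,217)).items():
    fit(n,c,30,.030,.06)
fit("lugbase",(371,62),30,.0085,.02)
fit("gearbase1",(450,72),30,.0095,.02);fit("gearbase2",(441,142),30,.0095,.02)
fit("towerfoot",(361,140),26,.0055,.06)
for n,c in dict(lt=(83,152),gt=(600,142),st=(723,168)).items(): fit(n,c,108 if n!="gt" else 108,.010,.018)
for n,a in dict(lt=(40,130),gt=(555,648),st=(675,770)).items():
    v,u=np.where((zm>.010)&(zm<.018));k=(u>a[0])&(u<a[1])&(v>40);cc,wh,an=cv2.minAreaRect(np.c_[u,v][k].astype(np.float32));print(n,W(cc),wh,an)
E
```

```text
plate z 0.0038994047378427543 table -0.00022026024180432646
lug rect [0.6367 0.0283] [11.9 32.6] longyaw -79.4 circ [0.6365 0.0283] 16.3 z 0.0413 283
g1 rect [ 0.6264 -0.0506] [23.2 21.4] longyaw 68.2 circ [ 0.6264 -0.0508] 11.9 z 0.0436 343
g2 rect [ 0.5575 -0.0415] [22. 22.] longyaw -90.0 circ [ 0.5576 -0.0419] 11.8 z 0.0437 343
tower rect [0.5584 0.0379] [23.8 23.4] longyaw 53.1 circ [0.559 0.038] 15.7 z 0.0478 433
s1 rect [0.485  0.0385] [37. 36.] longyaw 0.0 circ [0.4845 0.0383] 19.1 z 0.0433 418
s2 rect [ 0.4815 -0.039 ] [36. 37.] longyaw -90.0 circ [ 0.4817 -0.0396] 19.2 z 0.0433 432
lugbase rect [0.637  0.0284] [35.2 41.4] longyaw -80.5 circ [0.6365 0.0275] 25.6 z 0.0117 699
gearbase1 rect [ 0.6263 -0.0503] [42.9 42.7] longyaw 76.0 circ [ 0.6265 -0.0505] 22.2 z 0.0155 630
gearbase2 rect [ 0.5573 -0.0418] [42.8 42.5] longyaw 50.2 circ [ 0.5569 -0.0416] 22.2 z 0.0157 570
towerfoot rect [0.5606 0.0373] [39.  37.5] longyaw 62.2 circ [0.5595 0.0345] 24.7 z 0.0474 567
lt rect [0.5425 0.2804] [141.3 186.8] longyaw -4.6 circ [0.5445 0.3068] 101.4 z 0.0142 1573
gt rect [ 0.5536 -0.2369] [139.  187.4] longyaw -5.7 circ [ 0.5564 -0.2087] 100.7 z 0.0145 2702
st rect [ 0.5347 -0.2862] [140.7 187.3] longyaw -6.1 circ [ 0.5316 -0.3147] 100.7 z 0.0145 2124
lt [0.5455 0.3172] (67.30982208251953, 186.79966735839844) 4.594253063201904
gt [ 0.5572 -0.2011] (67.16500854492188, 187.36550903320312) 5.7105937004089355
st [ 0.5307 -0.323 ] (66.73700714111328, 187.52218627929688) 6.519801616668701
```

Candidates for gear_a/gear_b in the scene view:
- White gears at (236,196) and (256,187)
- Turquoise gear at (207,214)
- Yellow gear at (232,237)
- White gear fixed in the tray at (222,166)

The two white gears on the dark plate fit. The coloured ones are excluded and the tray one is fixed. I'll confirm this in one enlarged crop.

```bash
python3 - <<'E'
import cv2
p=cv2.imread("pics/scene0.png")[130:260,170:330];cv2.imwrite("pics/crop1.png",cv2.resize(p,None,fx=4,fy=4,interpolation=cv2.INTER_CUBIC))
E
```

```text
(no output)
```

View pics/crop1.png

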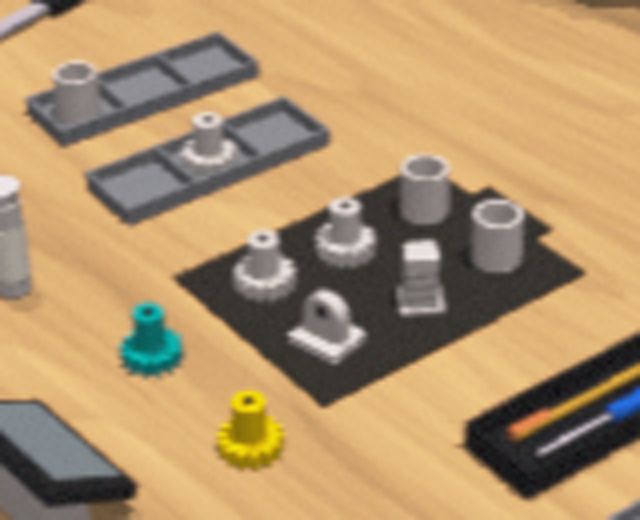

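The crop confirms it: white gears on the plate at crop (265,268) and (345,235), sleeves at (425,190) and (497,235), lug at (326,325) and banded tower at (420,275). I'll start with the nearer gear.

Request:
{"api": "move_arm", "payload": {"jaw": [42,42,42,42,42,42,42,42], "translation": [[-4,8,25],[-8,16,50],[-12,24,75],[-16,32,100],[-20,40,125],[-22,43,145],[-22,43,157],[-22,43,162]], "rot": [[0,0,0],[0,0,0],[0,0,0],[0,0,0],[0,0,0],[0,0,0],[0,0,0],[0,0,0]]}}

```text
clock: 3.3
tcp_pos: [0.5552, -0.0465, 0.0782]
ee_rot: [0.0, 1.0, -0.0, -0.001]
force: [0.1, 0.4, 0.1]
opening: 0.0423
grasp_force: 0.0
```

```bash
python3 - <<'E'
from h import *
for _ in range(3):
    s=ctrl.read_state();print(np.round(s["tcp_pos"],4),np.round(s["ee_rot"],4),s["clock"])
    ctrl.read_camera("wrist")
E
```

```text
[ 0.5552 -0.0465  0.0782] [ 1.e-04  1.e+00 -4.e-04 -8.e-04] 3.3
[ 0.5554 -0.046   0.0783] [-0.e+00  1.e+00 -1.e-04 -6.e-04] 3.35
[ 0.5559 -0.0458  0.0792] [-0.e+00  1.e+00  0.e+00 -1.e-04] 3.4
```

Request:
{"api": "move_arm", "payload": {"jaw": [42,42,42,42,42,42,42,42], "translation": [[0,0,0],[0,0,0],[0,0,0],[0,0,0],[0,0,0],[0,0,0],[0,0,0],[0,0,0]], "rot": [[0,0,0],[0,0,0],[0,0,0],[0,0,0],[0,0,0],[0,0,0],[0,0,0],[0,0,0]]}}

```text
clock: 4.25
tcp_pos: [0.5558, -0.0458, 0.0793]
ee_rot: [0.0, 1.0, -0.0, -0.0]
force: [0.3, 0.3, -0.3]
opening: 0.0422
grasp_force: 0.0
```

```bash
cat >> h.py <<'E'
def W(c):return np.round([.7-(c[1]+.5)*.001,.4-(c[0]+.5)*.001],4)
def look():
    s=ctrl.read_state();p,d=ctrl.read_camera("wrist")
    return (p,)+ortho([(rays_pts("wrist",d,s),p,d)],.4,.7,-.4,.4,.001)
def fit(zm,name,x,y,r,lo,hi):
    m=np.zeros(zm.shape,np.uint8);cv2.circle(m,(int((.4-y)*1000),int((.7-x)*1000)),r,1,-1)
    v,u=np.where((m>0)&(zm>lo)&(zm<hi))
    if len(u)<30: return print(name,"few",len(u))
    pts=np.c_[u,v].astype(np.float32);cc,wh,a=cv2.minAreaRect(pts)
    ce,rad=cv2.minEnclosingCircle(pts)
    print(name,"rect",W(cc),np.round(wh,1),round(a,1),"circ",W(ce),round(rad,1),"z",np.round(np.median(zm[v,u]),4),len(u))
E
python3 - <<'E'
from h import *
p,im,zm=look();cv2.imwrite("pics/w2.png",p[:,:,::-1])
fit(zm,"hub2",.5575,-.0417,20,.03,.047);fit(zm,"disc2",.5575,-.0417,28,.0095,.02)
fit(zm,"hub1",.6264,-.0506,25,.03,.06);fit(zm,"s1",.485,.0385,28,.03,.06);fit(zm,"s2",.4815,-.039,28,.03,.06)
E
```

```text
hub2 rect [ 0.558 -0.041] [21. 21.] 90.0 circ [ 0.558  -0.0415] 11.2 z 0.0441 373
disc2 rect [ 0.5594 -0.0414] [38.7 42.2] 87.5 circ [ 0.558  -0.0414] 21.6 z 0.0161 568
hub1 rect [ 0.6265 -0.0505] [21.2 21.2] 45.0 circ [ 0.627  -0.0505] 11.2 z 0.0442 379
s1 few 4
s2 rect [ 0.4837 -0.0393] [34.8 32.9] 41.2 circ [ 0.4825 -0.0388] 18.3 z 0.0435 342
```

View pics/w2.png

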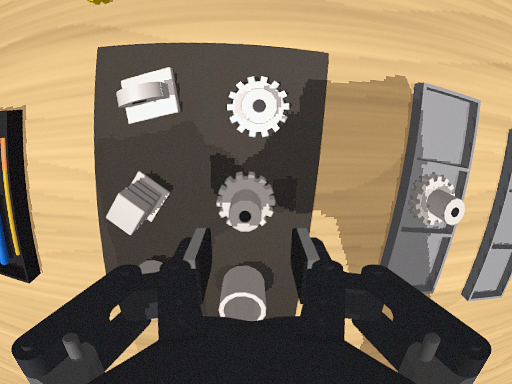

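The wrist view shows the target gear between the open fingers at (245,205), the other gear at (258,106), the tower at (138,203) and the lug at (150,95). Going down.

Request:
{"api": "move_arm", "payload": {"jaw": [42,42,42,42,42,42,42,42], "translation": [[2,-4.5,8],[2,-4.5,20],[2,-4.5,32],[2,-4.5,44],[2,-4.5,54],[2,-4.5,60],[2,-4.5,60],[2,-4.5,60]], "rot": [[0,0,0],[0,0,0],[0,0,0],[0,0,0],[0,0,0],[0,0,0],[0,0,0],[0,0,0]]}}

```text
clock: 5.1
tcp_pos: [0.558, -0.0413, 0.0193]
ee_rot: [0.0, 1.0, -0.0, 0.0]
force: [0.0, -0.2, 0.5]
opening: 0.042
grasp_force: 0.0
```

Request:
{"api": "move_arm", "payload": {"jaw": [15,15,15,15,15,15,15,15], "translation": [[0,0,0],[0,0,0],[0,0,0],[0,0,0],[0,0,0],[0,0,0],[0,0,0],[0,0,0]], "rot": [[0,0,0],[0,0,0],[0,0,0],[0,0,0],[0,0,0],[0,0,0],[0,0,0],[0,0,0]]}}

```text
clock: 5.9
tcp_pos: [0.5585, -0.0413, 0.0201]
ee_rot: [0.0, 1.0, -0.0, 0.001]
force: [-0.3, -0.3, 5.7]
opening: 0.0202
grasp_force: 58.8
```

Request:
{"api": "move_arm", "payload": {"jaw": [15,15,15,15,15,15,15,15], "translation": [[0,0,-10],[0,0,-30],[0,0,-50],[0,5,-65],[-8,20,-65],[-18,45,-65],[-28,70,-65],[-38,95,-65]], "rot": [[0,0,0],[0,0,0],[0,0,0],[0,0,0],[0,0,0],[0,0,0],[0,0,0],[0,0,0]]}}

```text
clock: 6.7
tcp_pos: [0.519, -0.1376, 0.0846]
ee_rot: [0.0, 1.0, -0.0, -0.0]
force: [0.5, 0.5, -1.0]
opening: 0.02
grasp_force: 58.6
```

Request:
{"api": "move_arm", "payload": {"jaw": [15,15,15,15,15,15,15,15], "translation": [[-8,20,0],[-16,40,0],[-20,50,0],[-23,57,0],[-24,59,0],[-24,59,0],[-24,59,0],[-24,59,0]], "rot": [[0,0,0],[0,0,0],[0,0,0],[0,0,0],[0,0,0],[0,0,0],[0,0,0],[0,0,0]]}}

```text
clock: 7.5
tcp_pos: [0.4962, -0.1943, 0.0843]
ee_rot: [-0.0, 1.0, 0.001, 0.0]
force: [-0.3, -0.2, -0.4]
opening: 0.0197
grasp_force: 58.6
```

```bash
python3 - <<'E'
from h import *
p,im,zm=look();cv2.imwrite("pics/w3.png",p[:,:,::-1])
E
```

```text
(no output)
```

View pics/w3.png

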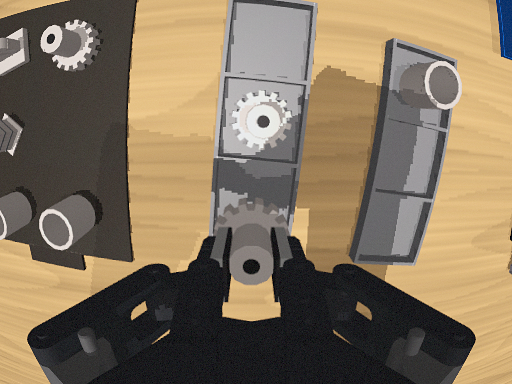

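The white gear is held upright at (250,240), above the gear tray's near cell. Lowering, releasing and retreating.

Request:
{"api": "move_arm", "payload": {"jaw": [15,15,15,15,15,15,15,15], "translation": [[0,1,10],[0,1,22],[0,1,34],[0,1,46],[0,1,55],[0,1,61],[0,1,64.5],[0,1,64.5]], "rot": [[0,0,0],[0,0,0],[0,0,0],[0,0,0],[0,0,0],[0,0,0],[0,0,0],[0,0,0]]}}

```text
clock: 8.35
tcp_pos: [0.4958, -0.1963, 0.0197]
ee_rot: [0.0, 1.0, -0.0, -0.0]
force: [0.3, 0.4, -0.3]
opening: 0.0201
grasp_force: 59.0
```

Request:
{"api": "move_arm", "payload": {"jaw": [25,30,36,40,42,42,42,42], "translation": [[0,0,0],[0,0,0],[0,0,0],[0,0,0],[0,0,0],[0,0,-12],[0,0,-30],[0,0,-50]], "rot": [[0,0,0],[0,0,0],[0,0,0],[0,0,0],[0,0,0],[0,0,0],[0,0,0],[0,0,0]]}}

```text
clock: 9.15
tcp_pos: [0.4955, -0.1962, 0.0708]
ee_rot: [-0.0, 1.0, -0.0, -0.0]
force: [0.7, -0.7, 0.5]
opening: 0.0421
grasp_force: 0.0
```

Request:
{"api": "move_arm", "payload": {"jaw": [42,42,42,42,42,42,42,42], "translation": [[20,-22,-8],[45,-50,-8],[70,-78,-8],[95,-106,-8],[115,-128,-8],[127,-141,-8],[131,-146,-8],[131,-146,-8]], "rot": [[0,0,0],[0,0,0],[0,0,0],[0,0,0],[0,0,0],[0,0,0],[0,0,0],[0,0,0]]}}

```text
clock: 9.95
tcp_pos: [0.6266, -0.0504, 0.0779]
ee_rot: [0.0, 1.0, 0.0, -0.0]
force: [-0.1, -0.4, -0.6]
opening: 0.0421
grasp_force: 0.0
```

```bash
python3 - <<'E'
from h import *
ctrl.read_camera("wrist");ctrl.read_camera("wrist")
print(np.round(ctrl.read_state()["tcp_pos"],4))
E
```

```text
[ 0.6256 -0.0524  0.0777]
```

Request:
{"api": "move_arm", "payload": {"jaw": [42,42,42,42,42,42,42,42], "translation": [[1,-2,8],[1,-2,20],[1,-2,32],[1,-2,44],[1,-2,53],[1,-2,58],[1,-2,58],[1,-2,58]], "rot": [[0,0,0],[0,0,0],[0,0,0],[0,0,0],[0,0,0],[0,0,0],[0,0,0],[0,0,0]]}}

```text
clock: 10.85
tcp_pos: [0.6281, -0.0482, 0.02]
ee_rot: [0.0, 1.0, -0.0, 0.0]
force: [-0.2, 0.2, 0.7]
opening: 0.0422
grasp_force: 0.0
```

Request:
{"api": "move_arm", "payload": {"jaw": [15,15,15,15,15,15,15,15], "translation": [[0,0,0],[0,0,0],[0,0,0],[0,0,0],[0,0,0],[0,0,0],[0,0,0],[0,0,0]], "rot": [[0,0,0],[0,0,0],[0,0,0],[0,0,0],[0,0,0],[0,0,0],[0,0,0],[0,0,0]]}}

```text
clock: 11.65
tcp_pos: [0.6285, -0.0483, 0.0207]
ee_rot: [0.0, 1.0, -0.0, 0.001]
force: [0.8, 0.2, 5.3]
opening: 0.0199
grasp_force: 58.9
```

Request:
{"api": "move_arm", "payload": {"jaw": [15,15,15,15,15,15,15,15], "translation": [[0,0,-10],[0,0,-30],[0,0,-50],[0,5,-65],[-2,20,-65],[-4,45,-65],[-6,70,-65],[-8,95,-65]], "rot": [[0,0,0],[0,0,0],[0,0,0],[0,0,0],[0,0,0],[0,0,0],[0,0,0],[0,0,0]]}}

```text
clock: 12.45
tcp_pos: [0.6183, -0.146, 0.0837]
ee_rot: [0.0, 1.0, -0.001, -0.001]
force: [-0.1, 0.4, -0.9]
opening: 0.0199
grasp_force: 58.7
```

Request:
{"api": "move_arm", "payload": {"jaw": [15,15,15,15,15,15,15,15], "translation": [[-1,22,0],[-1,42,0],[-2,54,0],[-2,61,0],[-2,63,0],[-2,63,0],[-2,63,0],[-2,63,0]], "rot": [[0,0,0],[0,0,0],[0,0,0],[0,0,0],[0,0,0],[0,0,0],[0,0,0],[0,0,0]]}}

```text
clock: 13.25
tcp_pos: [0.618, -0.205, 0.0849]
ee_rot: [-0.0, 1.0, 0.001, 0.0]
force: [-0.2, 1.2, -0.4]
opening: 0.0201
grasp_force: 58.7
```

Request:
{"api": "move_arm", "payload": {"jaw": [15,15,15,15,15,15,15,15], "translation": [[0,1,10],[0,1,22],[0,1,34],[0,1,46],[0,1,55],[0,1,61],[0,1,64.5],[0,1,64.5]], "rot": [[0,0,0],[0,0,0],[0,0,0],[0,0,0],[0,0,0],[0,0,0],[0,0,0],[0,0,0]]}}

```text
clock: 14.05
tcp_pos: [0.6179, -0.2073, 0.0203]
ee_rot: [0.0, 1.0, -0.0, 0.0]
force: [0.6, 1.0, -0.4]
opening: 0.02
grasp_force: 59.0
```

Request:
{"api": "move_arm", "payload": {"jaw": [25,30,36,40,42,42,42,42], "translation": [[0,0,0],[0,0,0],[0,0,0],[0,0,0],[0,0,0],[0,0,-12],[0,0,-30],[0,0,-55]], "rot": [[0,0,0],[0,0,0],[0,0,0],[0,0,0],[0,0,0],[0,0,0],[0,0,0],[0,0,0]]}}

```text
clock: 14.85
tcp_pos: [0.617, -0.2071, 0.0756]
ee_rot: [-0.0, 1.0, -0.0, -0.001]
force: [1.2, -0.5, -0.2]
opening: 0.0421
grasp_force: 0.0
```

```bash
python3 - <<'E'
from h import *
p,im,zm=look();cv2.imwrite("pics/w4.png",p[:,:,::-1])
print(np.round(ctrl.read_state()["tcp_pos"],4))
fit(zm,"hub1 far",.618,-.207,20,.03,.05);fit(zm,"disc",.618,-.207,24,.0165,.02)
fit(zm,"s1",.485,.0385,28,.03,.06);fit(zm,"s2",.4815,-.039,28,.03,.06);fit(zm,"tower",.5585,.038,22,.03,.06);fit(zm,"lug",.6367,.0283,25,.03,.06)
E
```

```text
[ 0.6205 -0.208   0.0811]
hub1 far rect [ 0.617 -0.207] [21. 21.] 90.0 circ [ 0.6169 -0.207 ] 11.4 z 0.0432 379
disc few 2
s1 rect [0.4889 0.0405] [26.2 36.1] 54.0 circ [0.4853 0.0384] 18.5 z 0.0426 216
s2 few 0
tower rect [0.5583 0.0293] [13.4 28. ] 2.0 circ [0.5585 0.0359] 14.0 z 0.0402 87
lug few 1
```

View pics/w4.png

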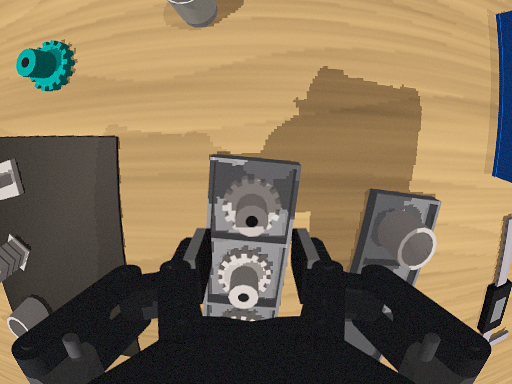

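The far-cell gear sits flat at (250,205) with its hub top at 43 mm. The gear tray is done, so sleeve_b is next.

Request:
{"api": "move_arm", "payload": {"jaw": [58,58,58,58,58,58,58,58], "translation": [[-20,-25,-8],[-45,-55,-8],[-70,-86,-8],[-95,-117,-8],[-117,-144,-8],[-131,-162,-8],[-136,-168,-8],[-136,-168,-8]], "rot": [[0,0,0],[0,0,0],[0,0,0],[0,0,0],[0,0,0],[0,0,0],[0,0,0],[0,0,0]]}}

```text
clock: 15.7
tcp_pos: [0.482, -0.0389, 0.084]
ee_rot: [0.0, 1.0, 0.001, 0.001]
force: [0.4, 0.6, 0.5]
opening: 0.0579
grasp_force: 0.0
```

```bash
python3 - <<'E'
from h import *
for _ in range(4): ctrl.read_camera("wrist")
p,im,zm=look()
print(np.round(ctrl.read_state()["tcp_pos"],4))
fit(zm,"s1",.485,.0385,28,.03,.047);fit(zm,"s2",.4815,-.039,28,.03,.047)
E
```

```text
[ 0.4827 -0.0405  0.0833]
s1 rect [0.485  0.0385] [36. 35.] 0.0 circ [0.4844 0.0388] 18.4 z 0.0437 443
s2 rect [ 0.482 -0.039] [35. 35.] 90.0 circ [ 0.4818 -0.0389] 18.0 z 0.0437 440
```

Request:
{"api": "move_arm", "payload": {"jaw": [58,58,58,58,58,58,58,58], "translation": [[-1,-1.5,10],[-1,-1.5,24],[-1,-1.5,38],[-1,-1.5,50],[-1,-1.5,60],[-1,-1.5,66],[-1,-1.5,66],[-1,-1.5,66]], "rot": [[0,0,0],[0,0,0],[0,0,0],[0,0,0],[0,0,0],[0,0,0],[0,0,0],[0,0,0]]}}

```text
clock: 16.75
tcp_pos: [0.4811, -0.0378, 0.0174]
ee_rot: [0.0, 1.0, -0.0, 0.0]
force: [-0.2, -0.0, 0.2]
opening: 0.0583
grasp_force: 0.0
```

Request:
{"api": "move_arm", "payload": {"jaw": [25,25,25,25,25,25,25,25], "translation": [[0,0,0],[0,0,0],[0,0,0],[0,0,0],[0,0,0],[0,0,0],[0,0,0],[0,0,0]], "rot": [[0,0,0],[0,0,0],[0,0,0],[0,0,0],[0,0,0],[0,0,0],[0,0,0],[0,0,0]]}}

```text
clock: 17.55
tcp_pos: [0.4814, -0.0378, 0.0182]
ee_rot: [0.0, 1.0, -0.0, 0.001]
force: [-2.3, 0.7, 6.6]
opening: 0.0348
grasp_force: 59.6
```

Request:
{"api": "move_arm", "payload": {"jaw": [25,25,25,25,25,25,25,25], "translation": [[0,0,-10],[0,0,-30],[0,0,-50],[1,5,-68],[4,22,-68],[9,52,-68],[15,86,-68],[21,120,-68]], "rot": [[0,0,0],[0,0,0],[0,0,0],[0,0,0],[0,0,0],[0,0,0],[0,0,0],[0,0,0]]}}

```text
clock: 18.35
tcp_pos: [0.5021, -0.1588, 0.0862]
ee_rot: [0.0, 1.0, 0.0, 0.001]
force: [0.8, -0.3, -0.1]
opening: 0.035
grasp_force: 59.7
```

Request:
{"api": "move_arm", "payload": {"jaw": [25,25,25,25,25,25,25,25], "translation": [[6,34,0],[12,68,0],[18,102,0],[23,132,0],[26,152,0],[28,163,0],[28,165,0],[28,165,0]], "rot": [[0,0,0],[0,0,0],[0,0,0],[0,0,0],[0,0,0],[0,0,0],[0,0,0],[0,0,0]]}}

```text
clock: 19.15
tcp_pos: [0.5297, -0.3218, 0.0854]
ee_rot: [-0.0, 1.0, 0.0, -0.0]
force: [0.2, -0.5, 0.3]
opening: 0.0347
grasp_force: 59.7
```

```bash
python3 - <<'E'
from h import *
for _ in range(3): ctrl.read_camera("wrist")
print({k:np.round(ctrl.read_state()[k],4) for k in("tcp_pos","ee_rot","opening")})
E
```

```text
{'tcp_pos': array([ 0.5299, -0.321 ,  0.0854]), 'ee_rot': array([-4.e-04,  1.e+00,  1.e-03, -1.e-04]), 'opening': np.float64(0.035)}
```

Request:
{"api": "move_arm", "payload": {"jaw": [25,25,25,25,25,25,25,25], "translation": [[1,2,10],[1,2,24],[1,2,38],[1,2,50],[1,2,59],[1,2,65],[1,2,68],[1,2,68]], "rot": [[0,0,0],[0,0,0],[0,0,0],[0,0,0],[0,0,0],[0,0,0],[0,0,0],[0,0,0]]}}

```text
clock: 20.1
tcp_pos: [0.531, -0.3249, 0.0176]
ee_rot: [0.0, 1.0, -0.0, 0.0]
force: [-0.4, -0.5, -0.2]
opening: 0.0349
grasp_force: 59.8
```

Request:
{"api": "move_arm", "payload": {"jaw": [40,46,52,56,58,58,58,58], "translation": [[0,0,0],[0,0,0],[0,0,0],[0,0,0],[0,0,0],[0,0,-12],[0,0,-34],[0,0,-65]], "rot": [[0,0,0],[0,0,0],[0,0,0],[0,0,0],[0,0,0],[0,0,0],[0,0,0],[0,0,0]]}}

```text
clock: 20.9
tcp_pos: [0.5297, -0.3242, 0.0824]
ee_rot: [-0.001, 1.0, 0.0, -0.001]
force: [0.2, -0.0, 0.2]
opening: 0.0584
grasp_force: 0.0
```

Request:
{"api": "move_arm", "payload": {"jaw": [58,58,58,58,58,58,58,58], "translation": [[-3,-25,0],[-8,-60,0],[-13,-100,0],[-18,-140,0],[-23,-180,0],[-28,-220,0],[-33,-260,0],[-38,-300,0]], "rot": [[0,0,0],[0,0,0],[0,0,0],[0,0,0],[0,0,0],[0,0,0],[0,0,0],[0,0,0]]}}

```text
clock: 21.7
tcp_pos: [0.4929, -0.0233, 0.0834]
ee_rot: [0.0, 1.0, -0.0, 0.001]
force: [0.4, -0.6, -0.2]
opening: 0.058
grasp_force: 0.0
```

Request:
{"api": "move_arm", "payload": {"jaw": [58,58,58,58,58,58,58,58], "translation": [[-3,-22,0],[-5,-42,0],[-7,-55,0],[-8,-62,0],[-8,-62,0],[-8,-62,0],[-8,-62,0],[-8,-62,0]], "rot": [[0,0,0],[0,0,0],[0,0,0],[0,0,0],[0,0,0],[0,0,0],[0,0,0],[0,0,0]]}}

```text
clock: 22.5
tcp_pos: [0.4849, 0.0362, 0.0822]
ee_rot: [0.0, 1.0, -0.001, -0.0]
force: [0.2, -0.2, -0.6]
opening: 0.0579
grasp_force: 0.0
```

```bash
python3 - <<'E'
from h import *
p,im,zm=look()
print(np.round(ctrl.read_state()["tcp_pos"],4))
fit(zm,"s1",.485,.0385,28,.03,.047);fit(zm,"tower",.5585,.038,22,.04,.06);fit(zm,"lug",.6367,.0283,25,.03,.06)
E
```

```text
[0.4848 0.0364 0.0822]
s1 rect [0.4847 0.0392] [35.4 34.6] 45.0 circ [0.4845 0.0394] 18.1 z 0.0438 433
tower rect [0.5594 0.0388] [22.6 22.7] 36.3 circ [0.5594 0.0386] 15.2 z 0.0481 503
lug few 0
```

Request:
{"api": "move_arm", "payload": {"jaw": [58,58,58,58,58,58,58,58], "translation": [[0,-2.5,10],[0,-2.5,24],[0,-2.5,38],[0,-2.5,50],[0,-2.5,59],[0,-2.5,65],[0,-2.5,65],[0,-2.5,65]], "rot": [[0,0,0],[0,0,0],[0,0,0],[0,0,0],[0,0,0],[0,0,0],[0,0,0],[0,0,0]]}}

```text
clock: 23.35
tcp_pos: [0.485, 0.0398, 0.0174]
ee_rot: [0.0, 1.0, -0.0, 0.0]
force: [0.2, 1.2, -0.1]
opening: 0.0581
grasp_force: 0.0
```

Request:
{"api": "move_arm", "payload": {"jaw": [25,25,25,25,25,25,25,25], "translation": [[0,0,0],[0,0,0],[0,0,0],[0,0,0],[0,0,0],[0,0,0],[0,0,0],[0,0,0]], "rot": [[0,0,0],[0,0,0],[0,0,0],[0,0,0],[0,0,0],[0,0,0],[0,0,0],[0,0,0]]}}

```text
clock: 24.15
tcp_pos: [0.4854, 0.0398, 0.0182]
ee_rot: [0.0, 1.0, -0.0, 0.001]
force: [-0.9, -0.7, 6.4]
opening: 0.0347
grasp_force: 59.6
```

Request:
{"api": "move_arm", "payload": {"jaw": [25,25,25,25,25,25,25,25], "translation": [[0,0,-10],[0,0,-30],[0,0,-50],[0,5,-68],[-1,22,-68],[-2,52,-68],[-4,86,-68],[-5,120,-68]], "rot": [[0,0,0],[0,0,0],[0,0,0],[0,0,0],[0,0,0],[0,0,0],[0,0,0],[0,0,0]]}}

```text
clock: 24.95
tcp_pos: [0.4797, -0.0813, 0.086]
ee_rot: [0.0, 1.0, 0.0, 0.0]
force: [0.2, -0.2, -0.3]
opening: 0.0352
grasp_force: 59.7
```

Request:
{"api": "move_arm", "payload": {"jaw": [25,25,25,25,25,25,25,25], "translation": [[-1,36,0],[-3,72,0],[-5,108,0],[-7,144,0],[-8,178,0],[-9,206,0],[-10,226,0],[-10,236,0]], "rot": [[0,0,0],[0,0,0],[0,0,0],[0,0,0],[0,0,0],[0,0,0],[0,0,0],[0,0,0]]}}

```text
clock: 25.75
tcp_pos: [0.4691, -0.3188, 0.0858]
ee_rot: [0.001, 1.0, -0.002, 0.0]
force: [-0.0, -0.4, -0.3]
opening: 0.0345
grasp_force: 59.7
```

```bash
python3 - <<'E'
from h import *
for _ in range(5): ctrl.read_camera("wrist")
p,im,zm=look();cv2.imwrite("pics/w5.png",p[:,:,::-1])
print({k:np.round(ctrl.read_state()[k],4) for k in("tcp_pos","ee_rot","opening")})
E
```

```text
{'tcp_pos': array([ 0.4701, -0.3144,  0.0853]), 'ee_rot': array([-5.0e-04,  1.0e+00,  1.1e-03, -0.0e+00]), 'opening': np.float64(0.035)}
```

View pics/w5.png

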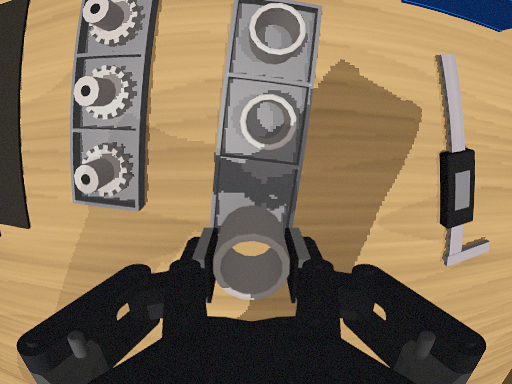

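All three gears sit in the gear tray (column ~105) and the first sleeve is in the middle cell (268,120). The second sleeve hangs over the near cell (250,262). Placing it now.

Request:
{"api": "move_arm", "payload": {"jaw": [25,25,25,25,25,25,25,25], "translation": [[0,1.5,10],[0,1.5,24],[0,1.5,38],[0,1.5,50],[0,1.5,59],[0,1.5,65],[0,1.5,68],[0,1.5,68]], "rot": [[0,0,0],[0,0,0],[0,0,0],[0,0,0],[0,0,0],[0,0,0],[0,0,0],[0,0,0]]}}

```text
clock: 26.85
tcp_pos: [0.47, -0.3179, 0.0175]
ee_rot: [0.0, 1.0, -0.0, 0.0]
force: [-0.3, -0.1, -0.1]
opening: 0.0348
grasp_force: 59.7
```

Request:
{"api": "move_arm", "payload": {"jaw": [40,46,52,56,58,58,58,58], "translation": [[0,0,0],[0,0,0],[0,0,0],[0,0,0],[0,0,0],[0,0,-12],[0,0,-40],[0,0,-75]], "rot": [[0,0,0],[0,0,0],[0,0,0],[0,0,0],[0,0,0],[0,0,0],[0,0,0],[0,0,0]]}}

```text
clock: 27.65
tcp_pos: [0.4688, -0.3172, 0.0927]
ee_rot: [-0.001, 1.0, -0.0, -0.001]
force: [-0.2, -0.9, 0.4]
opening: 0.0578
grasp_force: 0.0
```

Request:
{"api": "move_arm", "payload": {"jaw": [42,42,42,42,42,42,42,42], "translation": [[10,-15,-15],[30,-45,-25],[50,-80,-25],[70,-115,-25],[90,-150,-25],[110,-185,-25],[125,-220,-25],[140,-250,-25]], "rot": [[0,0,-0.1],[0,0,-0.22],[0,0,-0.34],[0,0,-0.46],[0,0,-0.58],[0,0,-0.7],[0,0,-0.82],[0,0,-0.94]]}}

```text
clock: 28.45
tcp_pos: [0.6106, -0.0655, 0.1184]
ee_rot: [0.0, 0.89, 0.456, 0.001]
force: [0.4, -0.1, -0.3]
opening: 0.0419
grasp_force: 0.0
```

```bash
python3 - <<'E'
from h import *
s=ctrl.read_state();q=np.array(s["ee_rot"]);A=R.from_quat(q[[1,2,3,0]]).as_matrix()
yaw=np.arctan2(A[1,0],A[0,0]);d=np.array([.6367,.0284,.09])-s["tcp_pos"];print(s["tcp_pos"],yaw,"d tool mm",np.round(A.T@d*1000,1),"rotz",-(np.radians(100.2)-yaw),np.round(s["joint_positions"],2))
E
```

```text
[ 0.61056794 -0.06554328  0.11844774] 0.9459972497407693 d tool mm [ 91.5 -33.8  28.5] rotz -0.8028226607575489 [ 0.39  0.47 -0.46  1.73  0.24  0.99 -0.79]
```

Request:
{"api": "move_arm", "payload": {"jaw": [42,42,42,42,42,42,42,42], "translation": [[20,-8,0],[40,-15,5],[60,-22,12],[75,-28,20],[86,-32,26],[91,-34,28],[91,-34,28],[91,-34,28]], "rot": [[0,0,-0.12],[0,0,-0.24],[0,0,-0.36],[0,0,-0.48],[0,0,-0.6],[0,0,-0.72],[0,0,-0.8],[0,0,-0.8]]}}

```text
clock: 29.25
tcp_pos: [0.6362, 0.0257, 0.0899]
ee_rot: [0.0, 0.645, 0.764, 0.0]
force: [0.2, -0.2, 0.4]
opening: 0.042
grasp_force: 0.0
```

```bash
cat >> h.py <<'E'
def to(x,y,z,yawdeg):
    s=ctrl.read_state();q=np.array(s["ee_rot"]);A=R.from_quat(q[[1,2,3,0]]).as_matrix()
    yaw=np.arctan2(A[1,0],A[0,0]);d=np.array([x,y,z])-s["tcp_pos"]
    print(np.round(s["tcp_pos"],4),"yaw",round(np.degrees(yaw),2),"d mm",np.round(A.T@d*1000,1),"rotz",round(yaw-np.radians(yawdeg),3),s["opening"])
E
python3 - <<'E'
from h import *
for _ in range(5): ctrl.read_camera("wrist")
p,im,zm=look()
cv2.imwrite("pics/w6.png",p[:,:,::-1])
fit(zm,"lugtab",.6367,.0283,25,.03,.047);fit(zm,"lugbase",.6367,.0283,28,.009,.016);fit(zm,"tower",.559,.038,22,.04,.06)
fit(zm,"lt",.6063,.3123,60,.010,.018)
to(.6367,.0284,.017,100.2)
E
```

```text
lugtab rect [0.6371 0.0299] [11.2 30.9] 80.5 circ [0.6376 0.0298] 15.9 z 0.042 310
lugbase rect [0.6369 0.029 ] [34.5 40.6] 80.5 circ [0.637 0.029] 25.7 z 0.0118 933
tower rect [0.5595 0.039 ] [22.9 23.1] 36.0 circ [0.5595 0.0385] 15.3 z 0.048 490
lt few 0
[0.6361 0.0254 0.0896] yaw 99.63 d mm [ 2.9  1.1 72.6] rotz -0.01 0.04199904104331705
```

View pics/w6.png

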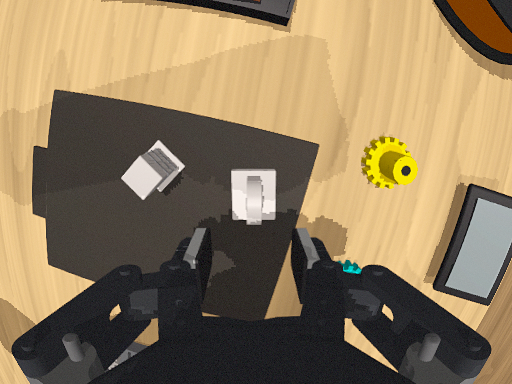

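The lug at (253,197) is lined up between the fingers, with the tower clear at (152,170). Going down to grip the tab.

Request:
{"api": "move_arm", "payload": {"jaw": [42,42,42,42,42,42,42,42], "translation": [[3.4,1.5,12],[3.4,1.5,26],[3.4,1.5,40],[3.4,1.5,54],[3.4,1.5,65],[3.4,1.5,72],[3.4,1.5,72],[3.4,1.5,72]], "rot": [[0,0,0],[0,0,0],[0,0,0],[0,0,0],[0,0,0],[0,0,0],[0,0,0],[0,0,0]]}}

```text
clock: 30.35
tcp_pos: [0.6372, 0.0294, 0.0174]
ee_rot: [0.0, 0.645, 0.764, 0.0]
force: [0.6, 0.4, 1.1]
opening: 0.0422
grasp_force: 0.0
```

Request:
{"api": "move_arm", "payload": {"jaw": [3,3,3,3,3,3,3,3], "translation": [[0,0,0],[0,0,0],[0,0,0],[0,0,0],[0,0,0],[0,0,0],[0,0,0],[0,0,0]], "rot": [[0,0,0],[0,0,0],[0,0,0],[0,0,0],[0,0,0],[0,0,0],[0,0,0],[0,0,0]]}}

```text
clock: 31.15
tcp_pos: [0.6376, 0.0294, 0.0181]
ee_rot: [0.001, 0.645, 0.764, 0.0]
force: [-0.7, -0.3, 5.1]
opening: 0.0091
grasp_force: 61.4
```

```bash
python3 - <<'E'
from h import *
to(.6063,.3123,.085,85.4)
E
```

```text
[0.6376 0.0294 0.0181] yaw 99.68 d mm [284.1  16.8 -66.9] rotz 0.249 0.009073522336249739
```

Request:
{"api": "move_arm", "payload": {"jaw": [3,3,3,3,3,3,3,3], "translation": [[0,0,-10],[0,0,-30],[0,0,-50],[5,0,-67],[22,1,-67],[52,3,-67],[86,5,-67],[120,7,-67]], "rot": [[0,0,0],[0,0,0],[0,0,0],[0,0,0],[0,0,0.03],[0,0,0.06],[0,0,0.1],[0,0,0.14]]}}

```text
clock: 31.95
tcp_pos: [0.6231, 0.15, 0.0846]
ee_rot: [-0.0, 0.698, 0.717, -0.0]
force: [0.7, 0.6, -0.2]
opening: 0.0088
grasp_force: 60.7
```

```bash
python3 - <<'E'
from h import *
for _ in range(4): ctrl.read_camera("wrist")
to(.6063,.3123,.085,85.4)
p,im,zm=look()
v,u=np.where((zm>.010)&(zm<.018));k=(u>30)&(u<130)&(v>40);cc,wh,an=cv2.minAreaRect(np.c_[u,v][k].astype(np.float32));print("lt",W(cc),wh,an)
E
```

```text
[0.6229 0.1503 0.0845] yaw 91.85 d mm [162.4 -11.4  -0.5] rotz 0.113 0.009089774693427925
lt [0.544  0.2977] (29.116708755493164, 187.06004333496094) 5.927504062652588
```

Request:
{"api": "move_arm", "payload": {"jaw": [3,3,3,3,3,3,3,3], "translation": [[20,-1,0],[50,-4,0],[85,-6,0],[118,-8,0],[143,-10,0],[158,-11,0],[162,-11,0],[162,-11,0]], "rot": [[0,0,0.02],[0,0,0.05],[0,0,0.08],[0,0,0.11],[0,0,0.11],[0,0,0.11],[0,0,0.11],[0,0,0.11]]}}

```text
clock: 33.0
tcp_pos: [0.6084, 0.309, 0.084]
ee_rot: [0.0, 0.736, 0.678, -0.001]
force: [0.2, -0.2, -0.5]
opening: 0.0087
grasp_force: 60.7
```

```bash
python3 - <<'E'
from h import *
for _ in range(4): ctrl.read_camera("wrist")
to(.6063,.3123,.0171,85.4)
p,im,zm=look();cv2.imwrite("pics/w7.png",p[:,:,::-1])
v,u=np.where((zm>.010)&(zm<.018));k=(u>30)&(u<130)&(v>40);cc,wh,an=cv2.minAreaRect(np.c_[u,v][k].astype(np.float32));print("lt",W(cc),wh,an)
E
```

```text
[0.6088 0.308  0.0841] yaw 85.2 d mm [ 4.2 -2.8 67. ] rotz -0.003 0.008924902418919708
lt [0.5456 0.3177] (65.61387634277344, 187.76805114746094) 4.864514350891113
```

View pics/w7.png

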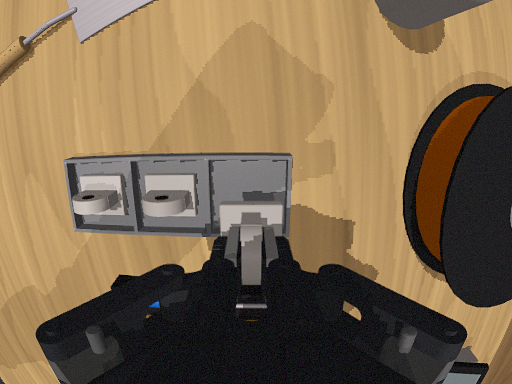

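The lug is held at (250,240) over the empty far cell (250,190), and the tray pose matches the earlier fit. Placing it.

Request:
{"api": "move_arm", "payload": {"jaw": [3,3,3,3,3,3,3,3], "translation": [[4.3,-2.8,8],[4.3,-2.8,22],[4.3,-2.8,36],[4.3,-2.8,48],[4.3,-2.8,58],[4.3,-2.8,64],[4.3,-2.8,67],[4.3,-2.8,67]], "rot": [[0,0,0],[0,0,0],[0,0,0],[0,0,0],[0,0,0],[0,0,0],[0,0,0],[0,0,0]]}}

```text
clock: 34.05
tcp_pos: [0.6056, 0.3151, 0.0175]
ee_rot: [0.0, 0.735, 0.678, 0.0]
force: [-0.1, -0.1, 0.0]
opening: 0.0087
grasp_force: 60.7
```

Request:
{"api": "move_arm", "payload": {"jaw": [14,20,26,30,32,32,32,32], "translation": [[0,0,0],[0,0,0],[0,0,0],[0,0,0],[0,0,0],[0,0,-12],[0,0,-40],[0,0,-75]], "rot": [[0,0,0],[0,0,0],[0,0,0],[0,0,0],[0,0,0],[0,0,0],[0,0,0],[0,0,0]]}}

```text
clock: 34.85
tcp_pos: [0.6045, 0.3143, 0.0924]
ee_rot: [-0.0, 0.735, 0.678, -0.001]
force: [0.8, 0.3, -0.1]
opening: 0.0322
grasp_force: 0.0
```

Request:
{"api": "move_arm", "payload": {"jaw": [32,32,32,32,32,32,32,32], "translation": [[-10,0,-30],[-30,0,-70],[-50,0,-110],[-80,0,-130],[-115,0,-140],[-145,0,-140],[-160,0,-140],[-160,0,-140]], "rot": [[0,0,0],[0,0,0],[0,0,0],[0,0,0],[0,0,0],[0,0,0],[0,0,0],[0,0,0]]}}

```text
clock: 35.65
tcp_pos: [0.5928, 0.1527, 0.2326]
ee_rot: [0.001, 0.737, 0.676, -0.0]
force: [0.0, 0.2, -1.7]
opening: 0.0321
grasp_force: 0.0
```

```bash
python3 - <<'E'
from h import *
for _ in range(4): ctrl.read_camera("wrist")
p,im,zm=look();q,im,zs=look()
fit(zm,"lug",.6064,.3125,24,.03,.05);fit(zm,"lugbase",.6064,.3125,25,.0075,.0135);fit(zm,"tower",.559,.038,22,.04,.06)
a=ctrl.read_camera("side")[0];cv2.imwrite("pics/s8.png",cv2.resize(a[100:384,120:400],None,fx=2,fy=2,interpolation=cv2.INTER_CUBIC)[:,:,::-1])
b,d=ctrl.read_camera("scene");P=rays_pts("scene",d)
im,zm=ortho([(P,b,d)],.4,.7,-.4,.4,.001)
for n,x,y in(("gn",.496,-.196),("gf",.618,-.207),("sm",.531,-.324),("sn",.47,-.317),("fixg",.5575,-.2005),("fixs",.591,-.33)): fit(zm,n,x,y,24,.036,.06)
E
```

```text
lug rect [0.6055 0.3142] [30.7 10.9] 5.2 circ [0.6055 0.314 ] 15.8 z 0.0405 211
lugbase rect [0.6052 0.3144] [40.1 34.6] 4.8 circ [0.605 0.314] 24.8 z 0.0106 590
tower rect [0.5594 0.0394] [23.3 23.7] 34.7 circ [0.5595 0.0395] 15.3 z 0.0476 266
gn few 26
gf rect [ 0.617  -0.2055] [21. 26.] 90.0 circ [ 0.6157 -0.2068] 14.3 z 0.0409 35
sm rect [ 0.5299 -0.323 ] [38.7 32.1] 36.0 circ [ 0.5297 -0.3241] 20.6 z 0.0399 45
sn rect [ 0.4674 -0.3157] [37.6 36. ] 8.7 circ [ 0.4695 -0.3155] 21.6 z 0.0404 45
fixg rect [ 0.5581 -0.1992] [25.2 18.9] 9.5 circ [ 0.559 -0.199] 13.4 z 0.0417 30
fixs rect [ 0.5915 -0.327 ] [37.2 35.1] 81.3 circ [ 0.591  -0.3282] 21.1 z 0.0405 53
```

View pics/s8.png

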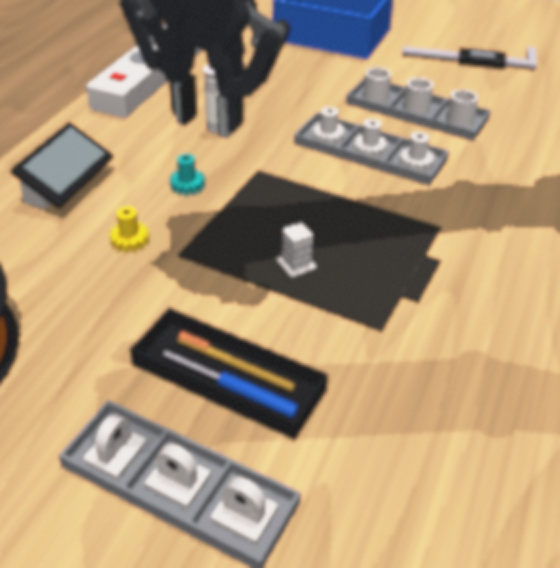

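The side view shows all three trays full and upright: gears at (372,135), sleeves at (420,97) and the lug at (113,440). The tower stands alone on the plate at (297,248), and the arm is clear. Handing in.

```bash
python3 -c "
from rig import ctrl
print(ctrl.finish_job())"
```

```text
the job is handed in; nothing more can be done
None
```

All five prints are upright in the right trays (gears, sleeves and lug), the purge tower stands where it was on the plate, and the job is handed in at about 36 s of the 122 s allowed; the hand-in returned no verdict.

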